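# Balance a pair of centrifuge bottles

## Robot

A 7-joint arm with a two-finger parallel gripper is mounted at the origin on the work surface. World frame = base frame: x ahead of the robot, y to its left, z up, the work surface at z = 0. Lengths are in m, angles in rad, forces in N, time in s.
With the tool pointing down it reaches from about 0.4 to 0.875 m from the base axis. Payload 19.3 kg.
Tool frame: the origin (TCP) lies between the finger pads; the fingertips stand 17 mm ahead of it and the grasp point (between the pads) lies 2 mm behind it; z points along the fingers, y is the line along which they close (so a half turn about z gives the same grasp; the last joint's range is limited). The gripper opens to 85 mm and grips with 20 to 120 N. Pads are 22 mm wide; open, the fingers measure 114 mm over their backs; the gripper's body (76 mm by 85 mm) begins 54 mm behind the grasp point. The pads swing forward as they close: fully open they stand 13 mm farther back than shut.
Start: joints at [-1.417, 0.521, -0.036, 1.599, 0.021, 1.021, -0.113], TCP at [0.139, 0.609, 0.248] pointing down, gripper open.
Joint ranges: [-2.91, 2.91], [-0.3, 2.13], [-1.5, 1.42], [0.17, 2.43], [-1.26, 4.41], [0.16, 1.93], [-2.52, 2.52]. Speed limits (rad/s): [1.89, 1.89, 2.39, 2.39, 3.01, 3.01, 3.01].

## Interface

Orientations are given as [roll, pitch, yaw] about the fixed x, y, z axes, in that order (R = Rz(yaw) Ry(pitch) Rx(roll)).
In Python, from workcell import bot gives the robot as it stands.
- The arm moves only by the shell command python3 -m inch 'ROWS' [FORCE]. ROWS is JSON, a list of rows, each a list of 7 numbers: the shift along the tool's x, y, z in units of 200 mm (1.0 is 200 mm), then the turn, a rotation vector about the tool's x, y, z in units of 90 degrees (1.0 is 90 degrees), then the opening, from 0 (shut) to 1 (fully open). In form: [[x, y, z, rx, ry, rz, grip], ...]. A call has 1 to 20 rows; each row is the pose to reach, as a shift and turn from the pose commanded when the call began, along the tool's axes at that moment; what a row does not reach only later rows make up. A row lasts 1/8 s, in which the tool goes at most 62.5 mm and 10.7 degrees, less where a joint would pass 70% of its speed; a pose out of reach is approached as far as the arm can. A call with a number of a shift or a turn outside -1 to 1 is refused whole. A call with a gripper value outside its range is refused whole. The fingers move at their own pace and stop on an object; FORCE is the grip in N (left out, the last holds). Time passes only in rows, so rows that repeat a pose let the fingers close. It gives the time, the measured TCP pose, the force, the opening and the grip force at its end, in the units of the state.
- bot.observe(): the state, without advancing time (a new reading comes with each control period).
- bot.grab_frame(name): name is "scene" or "side" or "wrist"; returns a dict with "img" (400x640x3 uint8, red, green, blue), "z_map" (400x640 float32, m along the optical axis (not along the pixel's ray), 0 where there is no reading), "vfov" (degrees; the focal length in pixels is half the picture's height over the tangent of half this angle, whatever the lens; pixels are square), "cx", "cy" (the principal point, pixels), "distortion" ([k1, k2, p1, p2, k3] as OpenCV has them; the pictures are not rectified), "rvec" (rotation vector, rad) and "tvec" (3), from world to camera coordinates, as OpenCV has them. Camera axes: x right, y down, z forward; pixel columns grow to the right and rows downward; lengths in m; the calibration is good to about 2 mm. A picture is of the moment at which its call begins.
- bot.job_done(): hands the job in; it is judged then, once.
The state is a dict: "clock": time; "qpos": joint angles; "qd": joint speeds; "joint_efforts": joint torques, N m; "position": TCP position; "tool_rot": TCP orientation; "force": force on the tool from outside, world axes, zero at the start; "moment": the same for the moment, N m; "grip_width": finger opening in m; "finger_force": force on a finger pad.
Only numpy, scipy, OpenCV 4.12 (cv2) and the standard library are available. Lean on these libraries where they do the work, as an engineer would, in place of code of your own. Each camera call takes 0.05 s, during which the arm holds its last target. There are 200 camera calls.

## Task

Fold the balance's clear draught cover up until it stands upright, then take the two matched centrifuge bottles out of the wire rack and stand one on the centre of each pan. Handle them gently: the bottles are thin-walled (at most 70 N from both fingers together, keep them upright) and the pans delicate (at most 12 N each, do not drop the bottles onto them), and leave the other things on the bench and in the rack where they are.

Things in the scene. Friction and masses are not known exactly. Their poses are not given: they have to be found in the camera images.
- bottle_a: first centrifuge bottle, one of the matched pair. Loose, capped, translucent white: round body 54 mm in diameter up to 98 mm, shoulder, blue cap 46 mm in diameter from 114 to 140 mm (its top). 0.17 to 0.35 kg, thin-walled: at most 70 N from both fingers added (35 N each). Origin: centre of its underside, z up. Stands on the bench in a rack cell.
- bottle_b: second centrifuge bottle, the other of the pair, identical. Loose, capped, translucent white: round body 54 mm in diameter up to 98 mm, shoulder, blue cap 46 mm in diameter from 114 to 140 mm (its top). 0.17 to 0.35 kg, thin-walled: at most 70 N from both fingers added (35 N each). Origin: centre of its underside, z up. Stands on the bench in a rack cell.
- pan_l: left (+y) pan of the white two-pan balance (fixed; base 200 mm deep, 360 mm wide, 36 mm high, facing roughly the robot; pan centres 220 mm apart). Flat steel disc 120 mm in diameter on a soft spring (800 N/m, 10 mm travel straight down). Origin: centre of its upper face, 85 mm above the bench unloaded. At most 12 N.
- pan_r: right (-y) weighing pan, like the left one. At most 12 N.
- cover (a joint): angle of the clear draught cover in rad: 0 = lying flat over the pans, pi/2 = upright behind the pans, stop at 1.95. It starts between 0.5 and 1.0, leaning over the pans. Stiff hinge (0.5 N m friction): it stays where it is left.
- cover_hinge (a point): middle of the cover's hinge line, 100 mm above the bench, 98 mm beyond the midpoint of the pan centres (seen from the robot); the hinge is level and parallel to the line through the pan centres. Cover: flat clear panel with aluminium rim, 330 mm along the hinge, 160 mm from hinge to the free edge (towards the robot), 8 mm thick, 0.25 kg.
- rack: blue wire rack fixed to the bench, 160 mm (x) by 240 mm (y), 83 mm high, wires 5 mm thick, 2 x 3 open cells of 80 mm, cell centres at x = -40, +40 and y = -80, 0, +80 mm. Origin: centre of its underside. Five of the cells hold the two bottles, two squat jars and one slim bottle in any order; one is empty.
- jar_a: bystander: squat capped jar in the rack, 62 mm in diameter, 95 mm high, same white body and blue cap. Origin: centre of underside.
- jar_b: bystander: second squat jar, same.
- slim: bystander: slim capped bottle in the rack, 40 mm in diameter, 158 mm high, blue cap 30 mm wide. Origin: centre of underside.
- beaker: bystander: open glass beaker on the bench in front of the balance, 72 mm wide at the rim, 85 mm high. Origin: centre of underside.
- weight: bystander: brass weight on the bench, 32 mm in diameter, 47 mm high. Origin: centre of underside.
- spatula: bystander: spatula lying on the bench, 170 mm long. Origin: underside.
- bufferjar: bystander: jar with a paper label on the bench, 60 mm in diameter, 75 mm high. Origin: centre of underside.

How it is judged:
On the way:
1. the cover is folded to upright, within 5 degrees (joint 1.48 to 1.66), while both bottles are still in the rack (value of joint cover between 1.48 and 1.66 rad and distance of each of bottle_a, bottle_b from where it was at the start of the episode below 0.03 m), for 0.2 s.
At the end, for the whole second after the job is handed in: One centrifuge bottle stands on each pan (either bottle on either pan), upright, within 15 mm of the pan's centre, at rest and released; the cover still stands upright within 5 degrees (joint 1.48 to 1.66) (value of joint cover between 1.48 and 1.66 rad and angle between each of bottle_a, bottle_b's own z axis and vertical below 0.1 rad and linear speed of each of bottle_a, bottle_b below 0.02 m/s and contact force between each of bottle_a, bottle_b and the arm below 0.1 N and contact force between each of bottle_a, bottle_b and the fingers below 0.1 N and ((horizontal distance between bottle_a and pan_l below 0.015 m and contact force between bottle_a and pan_l above 0.5 N and horizontal distance between bottle_b and pan_r below 0.015 m and contact force between bottle_b and pan_r above 0.5 N) or (horizontal distance between bottle_a and pan_r below 0.015 m and contact force between bottle_a and pan_r above 0.5 N and horizontal distance between bottle_b and pan_l below 0.015 m and contact force between bottle_b and pan_l above 0.5 N))); the robot touches nothing.
It fails at once if a centrifuge bottle is squeezed or pushed by the fingers with more than 70 N in all (about 35 N a finger) (contact force between any of bottle_a, bottle_b and the fingers above 70 N).
It fails at once if a pan of the balance is loaded with more than 12 N (by pressing on it or setting a bottle down hard) (contact force between any of pan_l, pan_r and anything else above 12 N).
It fails at once if a centrifuge bottle falls: it moves faster than 0.4 m/s while the fingers do not hold it, as when it is let go about 10 mm or more above a pan ((linear speed of bottle_a above 0.4 m/s and contact force between bottle_a and the fingers below 0.1 N) or (linear speed of bottle_b above 0.4 m/s and contact force between bottle_b and the fingers below 0.1 N)).
It fails at once if a centrifuge bottle is tipped more than 20 degrees (angle between any of bottle_a, bottle_b's own z axis and vertical above 0.35 rad).
It fails at once if any of the other things (the jars and the slim bottle in the rack, beaker, brass weight, spatula, labelled jar) is moved more than 20 mm (distance of any of jar_a, jar_b, slim, beaker, weight, spatula, bufferjar from where it was at the start of the episode above 0.02 m).
It also fails if it takes over 67 s, if anything falls off the work surface, if the arm or the gripper's body presses on something with over 40 N, if the wrist force passes 120 N, or if a joint passes its speed limit or range.

## Working session

There is one attempt and no reset: what is moved stays moved. The work goes in short steps, Python scripts to look and compute and a shell command to move; the robot and the scene stay as the last step left them, time stands still between calls to the robot, and variables do not carry over. Pictures are saved under pics/ and viewed, at most 10 in all, crops included, and the job is handed in when it is done.

```bash
mkdir -p pics; ls; cat > h.py <<'E'
import numpy as np, cv2
from workcell import bot
from scipy.spatial.transform import Rotation as R
def cloud(f):
    z=f["z_map"]; h,w=z.shape; fl=h/2/np.tan(np.radians(f["vfov"]/2))
    K=np.array([[fl,0,f["cx"]],[0,fl,f["cy"]],[0,0,1]])
    u,v=np.meshgrid(np.arange(w),np.arange(h))
    p=cv2.undistortPoints(np.stack([u,v],-1).reshape(-1,1,2).astype(float),K,np.array(f["distortion"])).reshape(h,w,2)
    P=np.dstack([p[...,0]*z,p[...,1]*z,z])
    Rm=cv2.Rodrigues(np.array(f["rvec"],float))[0]
    W=(P-np.array(f["tvec"]).ravel())@Rm
    W[z==0]=np.nan
    return W
def save(f,n): cv2.imwrite(n,f["img"][...,::-1])
E
python3 - <<'E'
from h import *
s=bot.observe(); print({k:np.round(v,3) for k,v in s.items()})
for n in ("scene","side"):
    f=bot.grab_frame(n); save(f,f"pics/{n}0.png"); np.save(n+"0.npy",cloud(f)); np.save(n+"0i.npy",f["img"])
    Rm=cv2.Rodrigues(np.array(f["rvec"],float))[0]; print(n,-Rm.T@np.array(f["tvec"]).ravel(), Rm[2])
E
```

```text
pics
{'clock': np.float64(0.0), 'qpos': array([-1.417,  0.522, -0.036,  1.6  ,  0.021,  1.021, -0.113]), 'qd': array([-0.001, -0.   , -0.003,  0.   ,  0.001,  0.001, -0.001]), 'joint_efforts': array([-0.0000e+00, -9.2712e+01,  1.9800e+00, -3.6994e+01,  1.8000e-02,
        8.0000e-03, -0.0000e+00]), 'position': array([0.139, 0.609, 0.248]), 'tool_rot': array([-3.14 ,  0.   ,  2.918]), 'force': array([ 0.165,  0.153, -0.147]), 'moment': array([-0.044,  0.055, -0.007]), 'finger_force': np.float64(0.0), 'grip_width': np.float64(0.086)}
scene [0.99780361 0.54106351 0.69271416] [-0.48904995 -0.60314843 -0.63011278]
side [ 0.34344738 -0.56023584  0.67739798] [ 0.22746192  0.64751412 -0.72731461]
```

View pics/scene0.png

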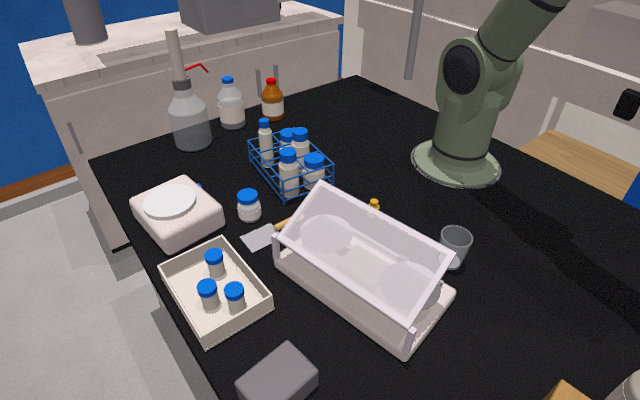

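View pics/side0.png

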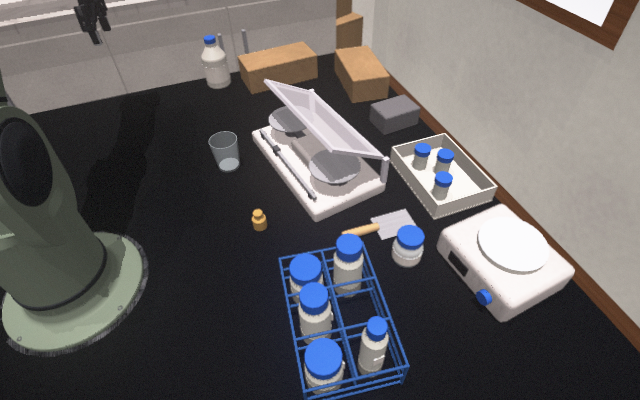

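The scene view shows the balance with its leaning cover (rim from (318,183) to (450,262)), the beaker at (455,245), the weight at (374,204) and the rack at (290,165). In the side view the rack caps are at (349,245), (306,268), (314,297), (323,357) and (376,328), and the pans at (290,120) and (335,165).

```bash
python3 - <<'E'
from h import *
for n in ("scene","side"):
    W=np.load(n+"0.npy"); im=np.load(n+"0i.npy")
    hsv=cv2.cvtColor(im,cv2.COLOR_RGB2HSV)
    b=((hsv[...,0]>95)&(hsv[...,0]<125)&(hsv[...,1]>150)&(W[...,2]>.06)&(W[...,2]<.2)&(W[...,0]<.9)).astype(np.uint8)
    b=cv2.morphologyEx(b,cv2.MORPH_OPEN,np.ones((5,5)))
    k,l,st,c=cv2.connectedComponentsWithStats(b)
    for i in range(1,k):
        P=W[l==i]; zt=np.nanpercentile(P[:,2],90); t=P[P[:,2]>zt-.006]
        if len(P)<50: continue
        (cx,cy),r=cv2.minEnclosingCircle(t[:,:2].astype(np.float32)); print(n,c[i].round(),len(P),'ztop',zt.round(3),'c',round(cx,3),round(cy,3),'d',round(2*r,3), 'mean',t[:,:2].mean(0).round(3))
    # rack rim height pts
    r=(hsv[...,0]>95)&(hsv[...,0]<125)&(hsv[...,1]>120)&(abs(W[...,2]-.081)<.006)
    P=W[r];P=P[(P[:,0]<.7)&(P[:,0]>.2)]
    if len(P): print('rack',cv2.minAreaRect(P[:,:2].astype(np.float32)))
    # pixel probes
    pr={'scene':[(325,235),(411,280),(318,183),(450,262),(455,245),(374,204),(280,236),(410,345),(249,205)],'side':[(283,122),(335,165),(267,84),(384,155),(312,93),(225,155),(260,220),(370,228),(408,248)]}[n]
    for u,v in pr: print((u,v),W[v,u].round(3))
    Z=W[...,2]; q=(abs(Z-.085)<.006)&(W[...,1]<.4)&(W[...,0]>.4)
    print(n,'n85',q.sum())
E
```

```text
scene [138.  10.] 1116 ztop 0.189 c 0.344 -1.998 d 0.401 mean [ 0.376 -2.001]
scene [52. 26.] 560 ztop 0.192 c 0.816 -1.997 d 0.161 mean [ 0.819 -2.   ]
scene [227.  79.] 76 ztop 0.183 c 0.451 -0.654 d 0.039 mean [ 0.453 -0.653]
scene [264. 122.] 94 ztop 0.161 c 0.494 -0.352 d 0.029 mean [ 0.495 -0.35 ]
scene [294. 134.] 370 ztop 0.142 c 0.426 -0.263 d 0.049 mean [ 0.429 -0.261]
scene [288. 155.] 232 ztop 0.142 c 0.52 -0.193 d 0.047 mean [ 0.521 -0.191]
scene [314. 160.] 306 ztop 0.097 c 0.439 -0.18 d 0.063 mean [ 0.442 -0.179]
scene [247. 196.] 285 ztop 0.077 c 0.661 -0.175 d 0.056 mean [ 0.662 -0.172]
scene [213. 255.] 210 ztop 0.068 c 0.821 -0.049 d 0.04 mean [ 0.821 -0.047]
scene [207. 286.] 251 ztop 0.067 c 0.87 0.021 d 0.042 mean [0.87  0.023]
scene [233. 290.] 251 ztop 0.068 c 0.832 0.062 d 0.04 mean [0.832 0.063]
rack ((0.5297742486000061, -0.2680835723876953), (0.26479580998420715, 0.2918406128883362), 83.7150650024414)
(325, 235) [0.634 0.108 0.135]
(411, 280) [0.589 0.299 0.143]
(318, 183) [0.575 0.008 0.181]
(450, 262) [0.526 0.329 0.174]
(455, 245) [0.396 0.269 0.085]
(3
[... 447 characters left out ...]
247.] 576 ztop 0.142 c 0.518 -0.196 d 0.046 mean [ 0.517 -0.197]
side [309. 282.] 1545 ztop 0.141 c 0.428 -0.266 d 0.046 mean [ 0.428 -0.267]
side [376. 328.] 404 ztop 0.16 c 0.492 -0.354 d 0.03 mean [ 0.491 -0.355]
side [323. 358.] 1232 ztop 0.097 c 0.413 -0.345 d 0.058 mean [ 0.413 -0.345]
rack ((0.5277916193008423, -0.2670978903770447), (0.2659851014614105, 0.28808802366256714), 82.56439208984375)
(283, 122) [0.531 0.265 0.088]
(335, 165) [0.595 0.06  0.086]
(267, 84) [0.51  0.305 0.181]
(384, 155) [0.768 0.137 0.001]
(312, 93) [0.636 0.332 0.112]
(225, 155) [0.365 0.225 0.059]
(260, 220) [0.397 0.01  0.03 ]
(370, 228) [ 0.617 -0.091  0.019]
(408, 248) [ 0.645 -0.196  0.066]
side n85 7440
```

```bash
cat >> h.py <<'E'
def rows(pos,rpy=None,Rt=None,ref=None):
    "shift/turn units to a world pose from current"
    s=bot.observe() if ref is None else ref
    Rc=R.from_euler('xyz',s["tool_rot"]); Rt=Rt or (Rc if rpy is None else R.from_euler('xyz',rpy))
    d=Rc.inv().apply(np.array(pos)-s["position"])/.2; t=(Rc.inv()*Rt).as_rotvec()/(np.pi/2)
    return d.round(3).tolist()+t.round(3).tolist()
E
python3 - <<'E'
from h import *
from scipy.optimize import least_squares, minimize
W=np.concatenate([np.load(n+"0.npy").reshape(-1,3) for n in("scene","side")]); im=np.concatenate([np.load(n+"0i.npy").reshape(-1,3) for n in("scene","side")])
S=np.load("side0.npy").reshape(-1,3)
box=lambda P:(P[:,0]>.42)&(P[:,0]<.75)&(P[:,1]>-.05)&(P[:,1]<.42)
# pans: template score
for nm,P in (("both",W),("side",S)):
    pz=P[box(P)&(abs(P[:,2]-.085)<.004)]
    def sc(p):
        mx,my,a=p; o=0
        for s in(1,-1):
            d=np.hypot(pz[:,0]-mx+s*.11*np.sin(a),pz[:,1]-my-s*.11*np.cos(a)); o-=np.sum(1/(1+np.exp((d-.06)/.0015)))-np.sum((d>.06)&(d<.07))
        return o
    best=min(((sc((x,y,a)),x,y,a) for x in np.arange(.5,.64,.008) for y in np.arange(.1,.26,.008) for a in np.arange(-.5,.75,.06)))
    r=minimize(sc,best[1:],method='Nelder-Mead',options=dict(initial_simplex=np.array(best[1:])+np.array([[0,0,0],[.006,0,0],[0,.006,0],[0,0,.05]])))
    mx,my,a=r.x; n=np.array([np.cos(a),np.sin(a)]); t=np.array([-np.sin(a),np.cos(a)])
    print(nm,len(pz),r.fun,'mid',mx,my,'yaw',a,'L',(r.x[:2]+.11*t).round(4),'R',(r.x[:2]-.11*t).round(4),'hinge',(r.x[:2]+.098*n).round(4))
# base outline z=.036
pb=S[box(S)&(abs(S[:,2]-.036)<.003)]; print('base',cv2.minAreaRect(pb[:,:2].astype(np.float32)))
# cover points
q=W[box(W)&(W[:,2]>.115)]; q=q[~np.isnan(q[:,0])]
c=q.mean(0); 
rng=np.random.default_rng(0); bi=0
for _ in range(500):
    A=q[rng.choice(len(q),3)]; nn=np.cross(A[1]-A[0],A[2]-A[0]); nn/=np.linalg.norm(nn)+1e-9; k=abs((q-A[0])@nn)<.003
    if k.sum()>bi: bi=k.sum();bk=k
q=q[bk]; c=q.mean(0); nn=np.linalg.svd(q-c,full_matrices=False)[2][2]; nn*=np.sign(nn[2]); print('cover',bi,'n',nn,'angle',np.arccos(nn[2]),'az',np.arctan2(-nn[1],-nn[0]),'zmax',q[:,2].max())
g=(q-c)@np.array([-nn[1],nn[0],0])/np.hypot(*nn[:2]); top=q[q[:,2]>np.percentile(q[:,2],99.5)-.008]; print('free edge mean',top.mean(0), 'ext',np.ptp(g))
# rack
hsv=cv2.cvtColor(im[None],cv2.COLOR_RGB2HSV)[0]
k=(hsv[:,0]>95)&(hsv[:,0]<125)&(hsv[:,1]>100)&(abs(W[:,2]-.081)<.005)&(W[:,0]<.65)&(W[:,0]>.3)&(W[:,1]>-.45)&(W[:,1]<-.08)
p=W[k][:,:2]
def cost(v):
    x=(p-v[:2])@np.array([[np.cos(v[2]),-np.sin(v[2])],[np.sin(v[2]),np.cos(v[2])]])
    inside=(abs(x[:,0])<.083)&(abs(x[:,1])<.123)
    dx=np.min(abs(x[:,[0]]-[-.0775,0,.0775]),1); dy=np.min(abs(x[:,[1]]-[-.1175,-.04,.04,.1175]),1)
    return -np.sum(inside*np.exp(-(np.minimum(dx,dy)/.004)**2))
b=min((cost((x,y,a)),x,y,a) for x in np.arange(.42,.52,.008) for y in np.arange(-.31,-.22,.008) for a in np.arange(-.8,.8,.05))
r=minimize(cost,b[1:],method='Nelder-Mead',options=dict(initial_simplex=np.array(b[1:])+np.array([[0,0,0],[.005,0,0],[0,.005,0],[0,0,.03]]))); print('rack',len(p),r.fun,r.x)
a=r.x[2]
for x in(-.04,.04):
    for y in(-.08,0,.08): print((x,y),(r.x[:2]+np.array([[np.cos(a),-np.sin(a)],[np.sin(a),np.cos(a)]])@[x,y]).round(3))
E
```

```text
both 2226 -2060.770874699429 mid 0.5739637566402396 0.17014032931797113 yaw 0.17893152408551244 L [0.5544 0.2784] R [0.5935 0.0619] hinge [0.6704 0.1876]
side 1995 -1920.1740302111148 mid 0.5725295883117107 0.16798132447509362 yaw 0.18425935510698688 L [0.5524 0.2761] R [0.5927 0.0598] hinge [0.6689 0.1859]
base ((0.5790604948997498, 0.170840322971344), (0.19857656955718994, 0.3606586754322052), 10.3267822265625)
cover 13399 n [0.49860078 0.08434404 0.86271858] angle 0.5301750259067785 az -2.974017584247195 zmax 0.18764549902520802
free edge mean [0.54149546 0.17457673 0.18208547] ext 0.3353059426206163
rack 2708 -1861.575446282719 [ 0.4662447  -0.27025923 -0.13721809]
(-0.04, -0.08) [ 0.416 -0.344]
(-0.04, 0) [ 0.427 -0.265]
(-0.04, 0.08) [ 0.438 -0.186]
(0.04, -0.08) [ 0.495 -0.355]
(0.04, 0) [ 0.506 -0.276]
(0.04, 0.08) [ 0.517 -0.196]
```

```bash
cat >> h.py <<'E'
HX=np.array([.669,.1865]); A=.18
n=np.array([np.cos(A),np.sin(A),0]); tv=np.array([-np.sin(A),np.cos(A),0]); Z=np.array([0,0,1.])
def tool(t,yv=tv):
    nn=np.cross(yv,Z); nn=nn/np.linalg.norm(nn); z=np.sin(t)*nn-np.cos(t)*Z
    return R.from_matrix(np.c_[np.cross(yv,z),yv,z])
def push(th,t,back=0,off=.011,ax=.003):
    E=np.r_[HX,.1]+.16*(-np.cos(th)*n+np.sin(th)*Z)+.004*(-np.sin(th)*n-np.cos(th)*Z)
    N=np.cos(t)*n+np.sin(t)*Z; z=np.sin(t)*n-np.cos(t)*Z
    return E-off*N-ax*z-back*n
E
python3 - <<'E'
from h import *
print(rows([.29,.42,.25],Rt=tool(0)))
s=bot.observe(); s["position"]=np.array([.29,.42,.25]); s["tool_rot"]=tool(0).as_euler('xyz')
p=push(.53,.4,.06); print(p); print(rows([.38,.25,.23],Rt=tool(.2),ref=s))
E
```

```text
[-0.948, -0.754, -0.01, -0.001, -0.0, -0.257]
[0.46104379 0.14865831 0.17591369]
[-0.291, -0.917, 0.1, -0.0, -0.127, -0.0]
```

```bash
python3 -m inch '[[-0.948,-0.754,0,0,0,-0.257,0],[-0.948,-0.754,0,0,0,-0.257,0],[-0.948,-0.754,0,0,0,-0.257,0],[-0.948,-0.754,0,0,0,-0.257,0],[-0.948,-0.754,0,0,0,-0.257,0],[-0.948,-0.754,0,0,0,-0.257,0],[-0.948,-0.754,0,0,0,-0.257,0]]' 30
python3 - <<'E'
from h import *
print(bot.observe()["qpos"].round(2)); print(rows([.40,.24,.22],Rt=tool(.2)))
E
```

```text
clock: 0.98
position: [0.2893, 0.4211, 0.2482]
tool_rot: [3.141, -0.0, -2.96]
force: [0.6, 0.7, -0.3]
grip_width: 0.0001
finger_force: 0.0
[-1.01  0.34 -0.1   1.89  0.04  0.91  0.63]
[-0.381, -0.991, 0.141, 0.0, -0.128, 0.001]
```

```bash
python3 -m inch '[[-0.38,-0.99,0.14,0,-0.128,0,0],[-0.38,-0.99,0.14,0,-0.128,0,0],[-0.38,-0.99,0.14,0,-0.128,0,0],[-0.38,-0.99,0.14,0,-0.128,0,0],[-0.38,-0.99,0.14,0,-0.128,0,0],[-0.38,-0.99,0.14,0,-0.128,0,0]]'
python3 - <<'E'
from h import *
print(bot.observe()["qpos"].round(2)); print(push(.53,.4,.06),rows(push(.53,.4,.06),Rt=tool(.4)),tool(.4).as_euler('xyz'))
E
```

```text
clock: 1.72
position: [0.3999, 0.2403, 0.2203]
tool_rot: [3.141, 0.201, -2.96]
force: [0.1, -0.4, 1.0]
grip_width: -0.0005
finger_force: 0.0
[-0.77  0.23  0.03  2.17  0.18  0.57  0.87]
[0.46104379 0.14865831 0.17591369] [-0.169, -0.506, 0.261, 0.0, -0.127, 0.001] [-3.14159265  0.4        -2.96159265]
```

```bash
python3 -m inch '[[-0.17,-0.506,0.26,0,-0.127,0,0],[-0.17,-0.506,0.26,0,-0.127,0,0],[-0.17,-0.506,0.26,0,-0.127,0,0],[-0.17,-0.506,0.26,0,-0.127,0,0],[-0.17,-0.506,0.26,0,-0.127,0,0]]'
python3 - <<'E'
from h import *
print(bot.observe()["qpos"].round(2))
f=bot.grab_frame("side"); save(f,"pics/s1.png")
for th,t in [(.53,.4),(.65,.4),(.8,.35),(.95,.3),(1.1,.25),(1.25,.2),(1.4,.1),(1.5,.05)]: print(th,rows(push(th,t),Rt=tool(t)))
E
```

```text
clock: 2.35
position: [0.4615, 0.149, 0.1765]
tool_rot: [3.14, 0.402, -2.96]
force: [-0.0, 0.2, -0.7]
grip_width: -0.0001
finger_force: 0.0
[-0.61  0.29  0.11  2.34  0.62  0.16  0.65]
0.53 [-0.272, -0.002, 0.12, 0.001, 0.001, 0.001]
0.65 [-0.351, -0.002, 0.065, 0.001, 0.001, 0.001]
0.8 [-0.459, -0.002, 0.008, 0.001, 0.033, 0.001]
0.95 [-0.574, -0.002, -0.032, 0.001, 0.065, 0.001]
1.1 [-0.693, -0.002, -0.055, 0.001, 0.097, 0.001]
1.25 [-0.815, -0.002, -0.06, 0.001, 0.128, 0.001]
1.4 [-0.936, -0.002, -0.049, 0.001, 0.192, 0.001]
1.5 [-1.015, -0.002, -0.031, 0.001, 0.224, 0.001]
```

View pics/s1.png

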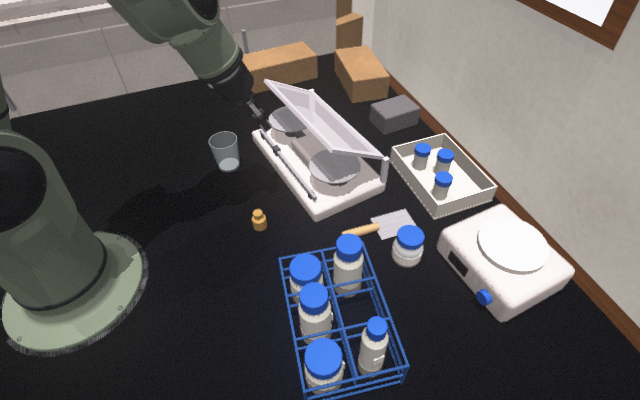

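The arm's fingers (265,115) point at the gap just in front of the cover's free edge; the cover still leans and nothing else has moved.

```bash
python3 -m inch '[[-0.14,0,0.06,0,0,0,0],[-0.272,0,0.12,0,0,0,0],[-0.272,0,0.12,0,0,0,0],[-0.31,0,0.092,0,0,0,0],[-0.351,0,0.065,0,0,0,0],[-0.405,0,0.036,0,0.016,0,0],[-0.459,0,0.008,0,0.033,0,0],[-0.516,0,-0.012,0,0.049,0,0],[-0.574,0,-0.032,0,0.065,0,0],[-0.633,0,-0.044,0,0.081,0,0],[-0.693,0,-0.055,0,0.097,0,0],[-0.754,0,-0.058,0,0.112,0,0],[-0.815,0,-0.06,0,0.128,0,0],[-0.815,0,-0.06,0,0.128,0,0]]'
cat >> h.py <<'E'
def cover(f):
    W=cloud(f).reshape(-1,3); L=(W-np.r_[HX,.1])@np.c_[n,tv,Z]
    q=L[(np.hypot(L[:,0],L[:,2])<.17)&(L[:,2]>.03)&(abs(L[:,1])<.17)&(abs(L[:,1])>.06)]
    # robust line through hinge axis plane in (n,z)
    r=np.hypot(q[:,0],q[:,2]); th=np.arctan2(q[:,2],-q[:,0]); th=th[r>.06]
    h,e=np.histogram(th,bins=np.arange(.3,2.1,.01)); k=h.argmax(); m=abs(th-e[k]-.005)<.05
    return len(th),th[m].mean(),m.sum()
E
python3 - <<'E'
from h import *
for c in("side","scene"):
    f=bot.grab_frame(c); save(f,f"pics/{c}2.png"); print(cover(f))
print(bot.observe()["qpos"].round(2))
for th,t in [(1.25,.2),(1.35,.13),(1.45,.06),(1.52,0),(1.57,0)]: print(th,rows(push(th,t),Rt=tool(t)))
E
```

```text
clock: 4.15
position: [0.6051, 0.1736, 0.2517]
tool_rot: [3.141, 0.201, -2.962]
force: [0.1, 0.0, -0.1]
grip_width: 0.0003
finger_force: 0.0
(1315, np.float64(1.243479631641737), np.int64(1288))
(5495, np.float64(1.2948299157919025), np.int64(5193))
[-0.19  0.44 -0.28  1.75  0.24  0.78  1.16]
1.25 [-0.003, 0.006, -0.001, 0.0, 0.0, 0.0]
1.35 [-0.083, 0.006, -0.012, 0.0, 0.045, 0.0]
1.45 [-0.165, 0.006, -0.016, 0.0, 0.089, 0.0]
1.52 [-0.222, 0.006, -0.014, 0.0, 0.128, 0.0]
1.57 [-0.262, 0.006, -0.008, 0.0, 0.128, 0.0]
```

View pics/side2.png

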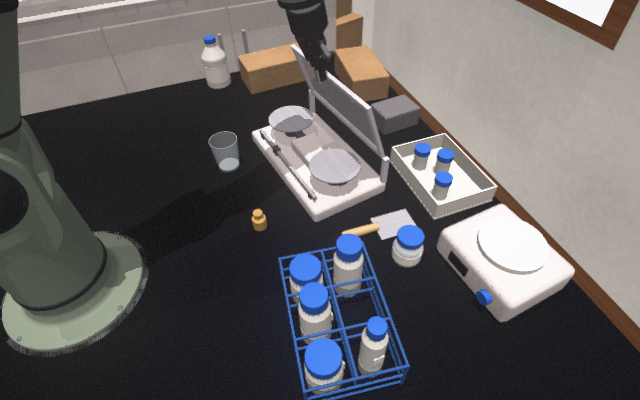

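The cover is now steep (free edge from (293,48) to (384,150)), with the closed fingers at (322,70) against it. Both cameras together put the angle at about 1.27.

```bash
python3 -m inch '[[-0.04,0,-0.006,0,0.022,0,0],[-0.083,0,-0.012,0,0.045,0,0],[-0.125,0,-0.014,0,0.067,0,0],[-0.165,0,-0.016,0,0.089,0,0],[-0.205,0,-0.014,0,0.128,0,0],[-0.235,0,-0.012,0,0.128,0,0],[-0.235,0,-0.012,0,0.128,0,0],[-0.235,0,-0.012,0,0.128,0,0]]'
python3 - <<'E'
from h import *
for c in("side","scene"):
    f=bot.grab_frame(c); print(cover(f))
print(bot.observe()["position"],rows(push(1.57,0),Rt=tool(0)))
E
```

```text
clock: 5.25
position: [0.649, 0.1816, 0.2626]
tool_rot: [-3.142, -0.0, -2.961]
force: [-0.4, -0.1, 0.3]
grip_width: 0.0
finger_force: 0.0
(2169, np.float64(1.5235204922691432), np.int64(2129))
(4758, np.float64(1.5747325649654689), np.int64(4481))
[0.64909439 0.1814738  0.26264613] [-0.027, 0.007, -0.002, -0.0, -0.0, 0.0]
```

```bash
python3 -m inch '[[0.3,0,0,0,0,0,0.75],[0.5,0,-0.1,0,0,0,0.75],[0.5,0,-0.1,0,0,0,0.75],[0.5,-0.5,-0.1,0,0,0,0.75],[0.5,-1,-0.1,0,0,0,0.75],[0.5,-1,-0.1,0,0,0,0.75],[0.5,-1,-0.1,0,0,0,0.75],[0.5,-1,-0.1,0,0,0,0.75]]' 25
python3 - <<'E'
from h import *
for c in("side","scene"): print(cover(bot.grab_frame(c)))
print(bot.observe()["qpos"].round(2),rows([.518,-.1955,.23],Rt=tool(0)))
E
```

```text
clock: 6.35
position: [0.587, -0.0335, 0.2823]
tool_rot: [3.141, -0.001, -2.963]
force: [-0.9, 0.3, -0.2]
grip_width: 0.0641
finger_force: 0.0
(1242, np.float64(1.526433354396104), np.int64(1224))
(4754, np.float64(1.574656200924054), np.int64(4481))
[ 0.14  0.44 -0.26  1.65  0.13  1.07  1.59] [0.486, -0.745, 0.262, 0.0, -0.001, 0.001]
```

```bash
cat >> h.py <<'E'
TR=tool(0,np.array([np.sin(.137),np.cos(.137),0]))
E
python3 - <<'E'
from h import *
print(rows([.518,-.1955,.22],Rt=TR))
E
```

```text
[0.486, -0.745, 0.312, 0.0, -0.001, 0.203]
```

```bash
python3 -m inch '[[0.486,-0.745,0.31,0,0,0.203,0.75],[0.486,-0.745,0.31,0,0,0.203,0.75],[0.486,-0.745,0.31,0,0,0.203,0.75],[0.486,-0.745,0.31,0,0,0.203,0.75],[0.486,-0.745,0.31,0,0,0.203,0.75],[0.486,-0.745,0.31,0,0,0.203,0.75]]' 25
python3 - <<'E'
from h import *
f=bot.grab_frame("wrist"); save(f,"pics/w1.png"); print(bot.observe()["qpos"].round(2))
W=cloud(f); im=f["img"]; hsv=cv2.cvtColor(im,cv2.COLOR_RGB2HSV)
b=((hsv[...,0]>95)&(hsv[...,0]<125)&(hsv[...,1]>150)&(abs(W[...,2]-.14)<.006)).astype(np.uint8)
b=cv2.morphologyEx(b,cv2.MORPH_OPEN,np.ones((5,5))); k,l,st,c=cv2.connectedComponentsWithStats(b)
for i in range(1,k):
    P=W[l==i]
    if len(P)>200: print(c[i].round(),len(P),cv2.minEnclosingCircle(P[:,:2].astype(np.float32)),P[:,2].mean())
print(rows([.518,-.1955,.126],Rt=TR))
E
```

```text
clock: 7.2
position: [0.5187, -0.1953, 0.2211]
tool_rot: [-3.142, -0.001, 3.005]
force: [-0.1, -0.4, 0.4]
grip_width: 0.0638
finger_force: 0.0
[ 0.37  0.44 -0.15  1.81  0.08  0.89  1.61]
[190.  97.] 3879 ((0.4268360733985901, -0.2648920714855194), 0.023064495995640755) 0.13928955178837846
[313. 212.] 2811 ((0.5172210335731506, -0.19416344165802002), 0.022950705140829086) 0.13943267766210418
[105. 203.] 240 ((0.4894888401031494, -0.34461069107055664), 0.011180093511939049) 0.14167347852421422
[0.002, 0.0, 0.475, -0.0, -0.0, 0.0]
```

View pics/w1.png

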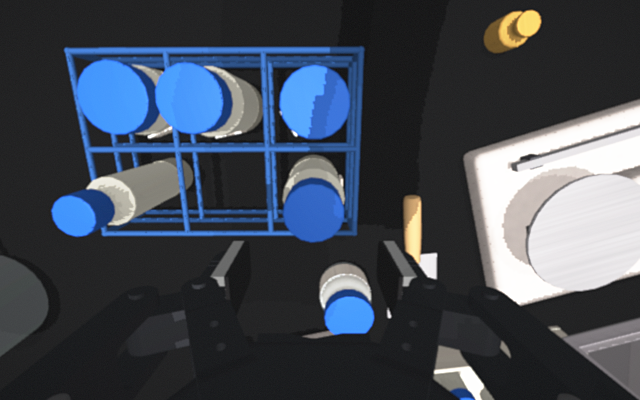

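The wrist view looks straight down on the rack: the bottle cap at (313,212) lies centred between the open fingers, and the second bottle is at (190,97). Both agree with the earlier positions to about 1 mm.

```bash
python3 -m inch '[[0.006,0,0.2,0,0,0,0.75],[0.006,0,0.4,0,0,0,0.75],[0.006,0,0.475,0,0,0,0.75],[0.006,0,0.475,0,0,0,0.75],[0.006,0,0.475,0,0,0,0.4],[0.006,0,0.475,0,0,0,0.4],[0.006,0,0.475,0,0,0,0.4],[0.006,0,0.475,0,0,0,0.4],[0.006,0,0.475,0,0,0,0.4]]' 25
```

```text
clock: 8.38
position: [0.5173, -0.1971, 0.1272]
tool_rot: [-3.141, 0.001, 3.003]
force: [-0.4, 1.7, 8.4]
grip_width: 0.0455
finger_force: 25.6
```

```bash
python3 -m inch '[[0,0,-0.05,0,0,0,0.4],[0,0,-0.2,0,0,0,0.4],[0,0,-0.4,0,0,0,0.4],[0,0,-0.6,0,0,0,0.4],[0,0,-0.75,0,0,0,0.4],[0,0,-0.75,0,0,0,0.4],[0,0,-0.75,0,0,0,0.4]]'
python3 - <<'E'
from h import *
print(bot.observe()["qpos"].round(2)); f=bot.grab_frame("wrist"); save(f,"pics/w2.png")
L=HX+0; mid=HX-.098*n[:2]; pl=mid+.11*tv[:2]; pr=mid-.11*tv[:2]; print(pl,pr)
print(rows([*pr,.277],Rt=TR),rows([*pl,.26],Rt=TR))
E
```

```text
clock: 9.25
position: [0.5161, -0.197, 0.2753]
tool_rot: [-3.141, -0.002, 3.002]
force: [-0.6, -0.4, -2.9]
grip_width: 0.0454
finger_force: 26.8
[ 0.37  0.38 -0.16  1.76  0.07  1.01  1.62]
[0.55289007 0.27717791] [0.59227657 0.0607323 ]
[-0.199, 1.329, -0.011, -0.0, -0.002, -0.001] [0.146, 2.373, 0.074, -0.0, -0.002, -0.001]
```

View pics/w2.png

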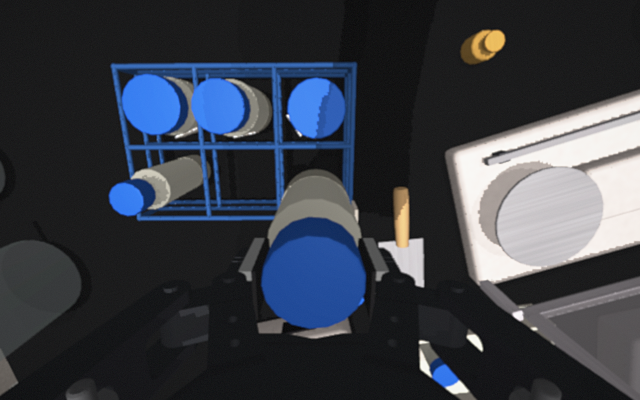

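The bottle hangs upright between the pads (cap at (313,272)) and is clear of the rack; the other four items have not moved.

```bash
python3 -m inch '[[0,0.1,0,0,0,0,0.4],[0.01,0.25,0,0,0,0,0.4],[0.02,0.45,0,0,0,0,0.4],[0.03,0.65,0,0,0,0,0.4],[0.05,0.85,0,0,0,0,0.4],[0.06,1,0,0,0,0,0.4]]'
python3 -m inch '[[0.01,0.2,0,0,0,0,0.4],[0.03,0.4,0,0,0,0,0.4],[0.05,0.6,0,0,0,0,0.4],[0.06,0.8,0,0,0,0,0.4],[0.07,0.92,0,0,0,0,0.4],[0.08,1,0,0,0,0,0.4],[0.08,1,0,0,0,0,0.4]]'
python3 - <<'E'
from h import *
print(bot.observe()["qpos"].round(2)); print(rows([.5529,.2772,.23],Rt=TR))
E
```

```text
clock: 10.05
position: [0.5319, 0.0045, 0.2747]
tool_rot: [-3.141, -0.003, 3.004]
force: [-0.0, -0.0, -3.9]
grip_width: 0.0449
finger_force: 26.7
clock: 10.92
position: [0.5439, 0.2036, 0.2749]
tool_rot: [-3.141, -0.003, 3.004]
force: [0.3, -1.1, -3.3]
grip_width: 0.0452
finger_force: 26.8
[-0.26  0.44 -0.28  1.68  0.14  1.05  0.85]
[0.005, 0.371, 0.224, -0.001, -0.002, -0.001]
```

```bash
python3 -m inch '[[0.005,0.15,0,0,0,0,0.4],[0.005,0.28,0.05,0,0,0,0.4],[0.005,0.37,0.12,0,0,0,0.4],[0.005,0.37,0.2,0,0,0,0.4],[0.005,0.37,0.2,0,0,0,0.4],[0.005,0.37,0.2,0,0,0,0.4]]'
cat >> h.py <<'E'
def caps():
    for cn in("side","scene"):
        f=bot.grab_frame(cn); W=cloud(f); hsv=cv2.cvtColor(f["img"],cv2.COLOR_RGB2HSV)
        b=((hsv[...,0]>95)&(hsv[...,0]<125)&(hsv[...,1]>120)&(W[...,2]>.15)&(W[...,2]<.29)&(W[...,0]>.45)&(W[...,0]<.66)&(W[...,1]>-.05)&(W[...,1]<.4)).astype(np.uint8)
        k,l,st,c=cv2.connectedComponentsWithStats(b)
        for i in range(1,k):
            if st[i,4]>60:
                P=W[l==i]; 
                g=lambda v:np.hypot(P[:,0]-v[0],P[:,1]-v[1])
                # side points fit circle r=.023 on visible flank/top outline
                from scipy.optimize import least_squares
                fl=P[P[:,2]<np.percentile(P[:,2],95)-.006]
                r=least_squares(lambda v:np.hypot(fl[:,0]-v[0],fl[:,1]-v[1])-.023,P[:,:2].mean(0),loss='soft_l1',f_scale=.002).x if len(fl)>30 else None
                print(cn,c[i].round(),st[i,4],'flank',r,'top',np.percentile(P[:,2],95).round(4),cv2.minEnclosingCircle(P[P[:,2]>np.percentile(P[:,2],95)-.006][:,:2].astype(np.float32)))
E
python3 - <<'E'
from h import *
caps(); f=bot.grab_frame("side"); save(f,"pics/s3.png"); s=bot.observe(); print(s["position"],s["force"],rows([.5529,.2772,.2095],Rt=TR))
E
```

```text
clock: 11.68
position: [0.5538, 0.2755, 0.2358]
tool_rot: [-3.141, -0.001, 3.001]
force: [-0.0, -0.1, -3.0]
grip_width: 0.045
finger_force: 27.0
side [279.  65.] 73 flank [0.55590662 0.27712061] top 0.2507 ((0.540906548500061, 0.2706717252731323), 0.023901287466287613)
scene [421. 226.] 503 flank [0.55509107 0.27615309] top 0.2514 ((0.5569718480110168, 0.2769573926925659), 0.025663333013653755)
[0.55380339 0.27606567 0.23618776] [ 0.10567755 -0.30861701 -2.47368716] [0.005, 0.005, 0.133, -0.0, -0.0, -0.002]
```

View pics/s3.png

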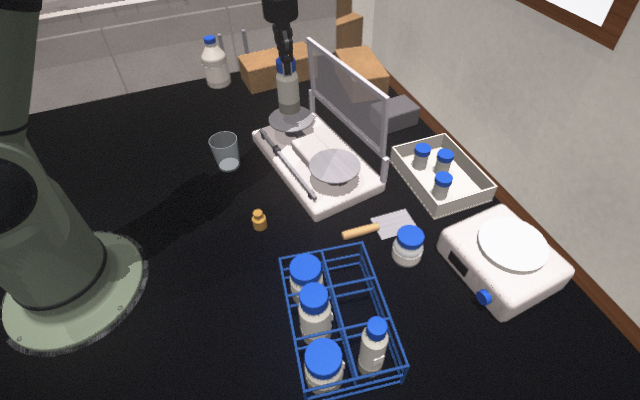

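The bottle hangs directly over the far (left) pan at (291,118), the cover stands upright from (308,40) to (386,150), and the rest of the bench is unchanged.

```bash
python3 -m inch '[[0.01,0.003,0.03,0,0,0,0.4],[0.01,0.003,0.06,0,0,0,0.4],[0.01,0.003,0.08,0,0,0,0.4],[0.01,0.003,0.1,0,0,0,0.4],[0.01,0.003,0.112,0,0,0,0.4],[0.01,0.003,0.12,0,0,0,0.4],[0.01,0.003,0.128,0,0,0,0.4],[0.01,0.003,0.128,0,0,0,0.4],[0.01,0.003,0.128,0,0,0,0.4]]'
```

```text
clock: 12.95
position: [0.5516, 0.2773, 0.2101]
tool_rot: [-3.141, -0.001, 3.003]
force: [-0.6, -0.1, -0.5]
grip_width: 0.0451
finger_force: 27.2
```

```bash
python3 -m inch '[[0,0,0,0,0,0,0.56],[0,0,0,0,0,0,0.62],[0,0,0,0,0,0,0.75],[0,0,0,0,0,0,0.75]]'
python3 -m inch '[[0,0,-0.1,0,0,0,0.75],[0,0,-0.3,0,0,0,0.75],[0,0,-0.5,0,0,0,0.75],[0,0,-0.5,0,0,0,0.75]]'
python3 - <<'E'
from h import *
caps(); print(bot.observe()["position"],rows([.4268,-.2649,.31],Rt=TR))
E
```

```text
clock: 13.45
position: [0.5516, 0.2773, 0.21]
tool_rot: [-3.141, -0.001, 3.003]
force: [0.4, 0.2, -0.1]
grip_width: 0.0642
finger_force: 0.0
clock: 13.95
position: [0.5526, 0.2779, 0.3129]
tool_rot: [3.139, 0.002, 3.002]
force: [-1.1, 0.9, -0.7]
grip_width: 0.0639
finger_force: 0.0
side [285.  75.] 278 flank [0.55322833 0.28064522] top 0.2246 ((0.5516318678855896, 0.277477502822876), 0.02262314409017563)
scene [423. 239.] 613 flank [0.55267948 0.27914057] top 0.2235 ((0.5529706478118896, 0.28015953302383423), 0.02469947747886181)
[0.55164609 0.27724839 0.30981949] [0.242, -2.771, 0.001, -0.0, -0.001, -0.001]
```

```bash
python3 -m inch '[[0.03,-0.3,0,0,0,0,0.75],[0.05,-0.6,0,0,0,0,0.75],[0.08,-0.95,0,0,0,0,0.75],[0.08,-0.95,0,0,0,0,0.75]]'
python3 -m inch '[[0.03,-0.3,0,0,0,0,0.75],[0.05,-0.6,0,0,0,0,0.75],[0.08,-0.95,0,0,0,0,0.75],[0.08,-0.95,0,0,0,0,0.75]]'
python3 - <<'E'
from h import *
print(bot.observe()["position"],rows([.4268,-.2649,.22],Rt=TR))
E
```

```text
clock: 14.55
position: [0.5086, 0.087, 0.3093]
tool_rot: [-3.139, -0.003, 2.997]
force: [0.7, 1.2, 0.2]
grip_width: 0.064
finger_force: 0.0
clock: 15.05
position: [0.4662, -0.098, 0.3094]
tool_rot: [-3.14, -0.003, 2.998]
force: [0.0, 0.7, -0.7]
grip_width: 0.0639
finger_force: 0.0
[ 0.46615963 -0.0979568   0.30944544] [0.074, -0.854, 0.449, -0.001, -0.002, -0.004]
```

```bash
python3 -m inch '[[0.03,-0.3,0,0,0,0,0.75],[0.05,-0.6,0.1,0,0,0,0.75],[0.074,-0.854,0.3,0,0,0,0.75],[0.074,-0.854,0.445,0,0,0,0.75],[0.074,-0.854,0.445,0,0,0,0.75],[0.074,-0.854,0.445,0,0,0,0.75]]'
python3 - <<'E'
from h import *
f=bot.grab_frame("wrist"); save(f,"pics/w4.png"); W=cloud(f); hsv=cv2.cvtColor(f["img"],cv2.COLOR_RGB2HSV)
b=((hsv[...,0]>95)&(hsv[...,0]<125)&(hsv[...,1]>150)&(abs(W[...,2]-.14)<.006)).astype(np.uint8)
b=cv2.morphologyEx(b,cv2.MORPH_OPEN,np.ones((5,5))); k,l,st,c=cv2.connectedComponentsWithStats(b)
for i in range(1,k):
    P=W[l==i]
    if len(P)>200: print(c[i].round(),len(P),cv2.minEnclosingCircle(P[:,:2].astype(np.float32)))
print(bot.observe()["position"],bot.observe()["qpos"].round(2),rows([.4268,-.2649,.126],Rt=TR))
E
```

```text
clock: 15.8
position: [0.4298, -0.2608, 0.222]
tool_rot: [-3.141, -0.001, 3.004]
force: [0.1, -0.1, 0.6]
grip_width: 0.0639
finger_force: 0.0
[306. 210.] 2827 ((0.42659980058670044, -0.26487964391708374), 0.02296256460249424)
[ 0.42990751 -0.26097461  0.22235239] [ 0.47  0.36 -0.06  1.94  0.03  0.84  1.83] [0.013, -0.021, 0.482, -0.0, -0.0, -0.0]
```

```bash
python3 -m inch '[[0.013,-0.021,0.1,0,0,0,0.75],[0.013,-0.021,0.3,0,0,0,0.75],[0.013,-0.021,0.48,0,0,0,0.75],[0.013,-0.021,0.48,0,0,0,0.75],[0.013,-0.021,0.48,0,0,0,0.4],[0.013,-0.021,0.48,0,0,0,0.4],[0.013,-0.021,0.48,0,0,0,0.4],[0.013,-0.021,0.48,0,0,0,0.4],[0.013,-0.021,0.48,0,0,0,0.4]]' 25
```

```text
clock: 16.98
position: [0.4266, -0.2658, 0.1271]
tool_rot: [-3.14, 0.001, 3.003]
force: [-0.7, 0.6, 10.6]
grip_width: 0.0453
finger_force: 26.4
```

```bash
python3 -m inch '[[0,0,-0.05,0,0,0,0.4],[0,0,-0.2,0,0,0,0.4],[0,0,-0.4,0,0,0,0.4],[0,0,-0.6,0,0,0,0.4],[0,0,-0.75,0,0,0,0.4],[0,0,-0.75,0,0,0,0.4],[0,0,-0.75,0,0,0,0.4]]'
python3 - <<'E'
from h import *
print(rows([.5923,.0607,.275],Rt=TR))
E
```

```text
clock: 17.85
position: [0.4254, -0.2652, 0.2749]
tool_rot: [-3.141, -0.002, 3.003]
force: [-0.6, -0.3, -3.9]
grip_width: 0.0454
finger_force: 27.1
[-0.601, 1.73, -0.002, -0.0, -0.001, -0.001]
```

```bash
python3 -m inch '[[-0.03,0.1,0,0,0,0,0.4],[-0.09,0.25,0,0,0,0,0.4],[-0.15,0.45,0,0,0,0,0.4],[-0.22,0.65,0,0,0,0,0.4],[-0.27,0.8,0,0,0,0,0.4],[-0.3,0.87,0,0,0,0,0.4]]'
python3 -m inch '[[-0.06,0.15,0,0,0,0,0.4],[-0.12,0.35,0,0,0,0,0.4],[-0.19,0.55,0,0,0,0,0.4],[-0.25,0.72,0.03,0,0,0,0.4],[-0.29,0.83,0.1,0,0,0,0.4],[-0.3,0.86,0.17,0,0,0,0.4],[-0.3,0.86,0.2,0,0,0,0.4],[-0.3,0.86,0.2,0,0,0,0.4],[-0.3,0.86,0.2,0,0,0,0.4]]'
python3 - <<'E'
from h import *
caps(); f=bot.grab_frame("side"); save(f,"pics/s5.png"); print(cover(f)); s=bot.observe(); print(s["position"],rows([.5923,.0607,.2095],Rt=TR))
E
```

```text
clock: 18.6
position: [0.5094, -0.0998, 0.274]
tool_rot: [-3.141, -0.003, 3.005]
force: [-0.3, 0.1, -4.3]
grip_width: 0.0453
finger_force: 27.0
clock: 19.73
position: [0.5926, 0.0597, 0.2355]
tool_rot: [-3.141, -0.001, 3.001]
force: [0.4, 0.5, -3.1]
grip_width: 0.0454
finger_force: 27.0
side [285.  74.] 295 flank [0.55298267 0.28065434] top 0.2249 ((0.552006185054779, 0.27570900321006775), 0.02342452108860016)
side [328. 109.] 144 flank [0.59492458 0.06042949] top 0.2506 ((0.5832771062850952, 0.06229865923523903), 0.02079537697136402)
scene [323. 176.] 278 flank [0.59322913 0.06075157] top 0.2514 ((0.5978550314903259, 0.06267927587032318), 0.027698416262865067)
scene [423. 239.] 612 flank [0.55270757 0.27899598] top 0.2234 ((0.5540884137153625, 0.2805042862892151), 0.0237196683883667)
(3553, np.float64(1.5215922984501669), np.int64(1717))
[0.59268616 0.06020068 0.23546029] [0.002, 0.002, 0.13, -0.0, -0.0, -0.002]
```

View pics/s5.png

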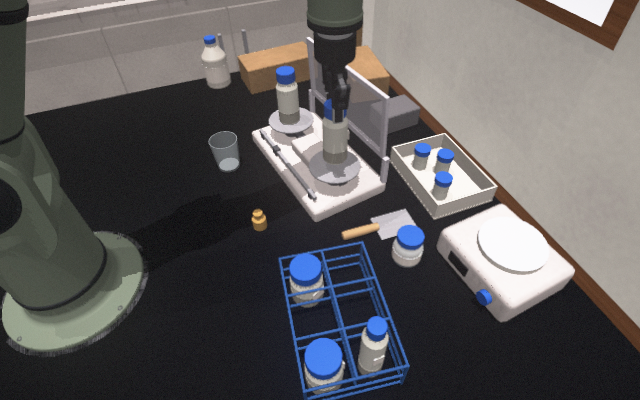

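The first bottle stands upright on the left pan (287,95). The second hangs centred over the right pan (335,165), and the jars, slim bottle and bench items have not moved.

```bash
python3 -m inch '[[0.004,0.002,0.03,0,0,0,0.4],[0.004,0.002,0.06,0,0,0,0.4],[0.004,0.002,0.08,0,0,0,0.4],[0.004,0.002,0.1,0,0,0,0.4],[0.004,0.002,0.112,0,0,0,0.4],[0.004,0.002,0.12,0,0,0,0.4],[0.004,0.002,0.126,0,0,0,0.4],[0.004,0.002,0.126,0,0,0,0.4],[0.004,0.002,0.126,0,0,0,0.4]]'
```

```text
clock: 21.0
position: [0.5918, 0.061, 0.2099]
tool_rot: [-3.141, -0.001, 3.003]
force: [0.1, -0.6, -1.4]
grip_width: 0.045
finger_force: 27.2
```

```bash
python3 -m inch '[[0,0,0.003,0,0,0,0.4],[0,0,0.003,0,0,0,0.56],[0,0,0.003,0,0,0,0.62],[0,0,0.003,0,0,0,0.75],[0,0,0.003,0,0,0,0.75]]'
python3 -m inch '[[0,0,-0.1,0,0,0,0.75],[0,0,-0.3,0,0,0,0.75],[0.1,0,-0.6,0,0,0,0.75],[0.4,0,-0.7,0,0,0,0.75],[0.4,0,-0.7,0,0,0,0.75],[0.4,0,-0.7,0,0,0,0.75],[0.4,0,-0.7,0,0,0,0.75]]'
python3 - <<'E'
from h import *
caps()
for c in("side","scene"):
    f=bot.grab_frame(c); print(cover(f)); save(f,f"pics/{c}6.png")
E
```

```text
clock: 21.62
position: [0.5918, 0.061, 0.2092]
tool_rot: [-3.141, -0.001, 3.003]
force: [1.0, 0.2, -0.8]
grip_width: 0.0639
finger_force: 0.0
clock: 22.5
position: [0.5133, 0.072, 0.3486]
tool_rot: [-3.141, -0.002, 3.002]
force: [0.5, 0.2, -0.3]
grip_width: 0.0641
finger_force: 0.0
side [283.  75.] 223 flank [0.55307049 0.28028715] top 0.2246 ((0.5497347116470337, 0.27819567918777466), 0.021799275651574135)
side [334. 120.] 403 flank [0.59335592 0.06155635] top 0.223 ((0.5937851667404175, 0.05888025835156441), 0.024135293439030647)
scene [327. 188.] 412 flank [0.59204616 0.06118259] top 0.223 ((0.5937837362289429, 0.06190166622400284), 0.023473653942346573)
scene [423. 239.] 612 flank [0.55263611 0.27903119] top 0.2234 ((0.5536275506019592, 0.2806629538536072), 0.02391715906560421)
(4035, np.float64(1.5235827196326215), np.int64(2141))
(6179, np.float64(1.5747061508312796), np.int64(4485))
```

View pics/side6.png

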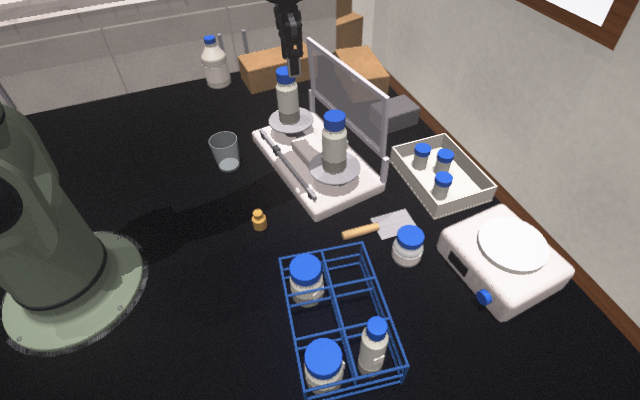

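Both bottles stand upright and centred on the pans, at (287,95) and (334,145). The cover is upright at about 1.55 rad, and the gripper is clear.

```bash
python3 -c "
from workcell import bot
print(bot.job_done())"
```

```text
the job is handed in; nothing more can be done
None
```

I folded the cover upright (about 1.55 rad) and stood one bottle on each pan, within about 3 mm of centre by camera; nothing else had visibly moved, and I handed the job in at about 23 s, though no verdict came back.

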